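# Put the mixed-up hardware tubs back in their own trays

## Robot

A 7-joint arm with a two-finger parallel gripper is mounted at the origin on the work surface. World frame = base frame: x ahead of the robot, y to its left, z up, the work surface at z = 0. Lengths are in m, angles in rad, forces in N, time in s.
With the tool pointing down it reaches from about 0.4 to 0.85 m from the base axis. Payload 10.4 kg.
Tool frame: the origin (TCP) lies midway between the tips of the shut fingers; the grasp point (between the pads) lies manip.pinch_z behind it (manip.pinch_z is the distance from the TCP to the grasp point, in m); z points along the fingers, y is the direction in which the jaws open and shut (so a half turn about z gives the same grasp; the last joint's range is limited). The gripper opens to 85 mm and grips with 20 to 120 N. Pads are 22 mm wide; open, the fingers measure 114 mm over their backs; the gripper's body (76 mm by 85 mm) begins 54 mm behind the grasp point. The pads swing forward as they close: fully open they stand 13 mm farther back than shut.
Start: joints at [1.249, 0.332, -0.065, 1.46, 0.022, 1.35, -0.088], TCP at [0.184, -0.597, 0.231] pointing down, gripper open.
Joint ranges: [-2.6, 2.6], [-0.5, 2.12], [-1.47, 1.34], [0.16, 2.42], [-1.27, 4.41], [0.06, 2.06], [-2.6, 2.6]. Speed limits (rad/s): [2.22, 2.22, 2.79, 2.79, 3.14, 3.14, 3.14].

## Interface

Orientations are given as a unit quaternion [x, y, z, w].
In Python, from workcell import manip gives the robot as it stands.
- The arm moves only by the shell command python3 -m handwheel 'ROWS' [FORCE]. ROWS is JSON, a list that holds one entry, the list of rows, each a list of 7 numbers: the shift along the tool's x, y, z in m, then the turn, a rotation vector about the tool's x, y, z in rad, then the finger opening in m, from 0 to 0.0854. In form: [[[tx, ty, tz, ax, ay, az, claw], ...]]. A call has 1 to 8 rows; each row is the pose to reach, as a shift and turn from the pose commanded when the call began, along the tool's axes at that moment; what a row does not reach only later rows make up. A row lasts 1/8 s, in which the tool goes at most 62.5 mm and 10.7 degrees, less where a joint would pass 70% of its speed; a pose out of reach is approached as far as the arm can. A call with a gripper value outside its range is refused whole. The fingers move at their own pace and stop on an object; FORCE is the grip in N (left out, the last holds). Time passes only in rows, so rows that repeat a pose let the fingers close. It gives the time, the measured TCP pose, the force and the opening at its end, in the units of the state.
- manip.get_obs(): the state, without advancing time (a new reading comes with each control period).
- manip.camera(name): name is "scene" or "side" or "wrist"; returns the picture (480x640x3 uint8, blue, green, red); there is no depth.
- manip.calibration(name): a dict with "fx", "fy", "cx", "cy" (pixels), "k1" (the pictures are not rectified: a ray, as slopes to the right and down, at radius r is drawn at 1 + k1 r^2 times it, then the intrinsics apply), "view" (4x4, takes a point from world to camera coordinates); the wrist camera has in their place "tool_from_camera" (4x4, takes a point from camera to tool coordinates, whose origin is the TCP and whose axes are the flange's). Camera axes: x right, y up, looking along -z (the intrinsics and any distortion apply to the point x, -y, -z); pixel columns grow to the right and rows downward; lengths in m; the calibration is good to about 2 mm. A picture is of the moment at which its call begins: read the wrist's pose just before it. calibration takes no time and is no camera call.
- manip.hand_in(): hands the job in, once; it reports no verdict.
The state is a dict: "clock": time; "joint_pos": joint angles; "joint_velocities": joint speeds; "tau": joint torques, N m; "position": TCP position; "ee_rot": TCP orientation; "ft_force": force on the tool from outside, world axes, zero at the start; "torque": the same for the moment, N m; "grip_width": opening from 0.0 (shut) to 1.0 (fully open).
Only numpy, scipy, OpenCV 4.12 (cv2) and the standard library are available. Lean on these libraries where they do the work, as an engineer would, in place of code of your own. Each camera call takes 0.05 s, during which the arm holds its last target.

## Task

The three lidded tubs of hardware stand in the wrong trays: set each one flat inside the tray of its lid's colour, lengthways as the tray is, parking one tub on the middle of the empty black rubber mat on the way. Set the tubs down without dropping, slamming or tipping them, and leave the tin, the tape measure and the wrench where they are.

Things in the scene. Friction and masses are not known exactly. Their poses are not given: they have to be found in the camera images.
- yellow_tub_center (a point): Centre (half-way up) of the tub with the yellow lid: a closed, clear plastic box 84 mm long (x) by 56 mm wide (y) by 50 mm high, mass 0.15 to 0.3 kg, its lower 8 mm set in by 3 mm all round; the top 12 mm is the yellow lid, of the same outline, with a brass bolt as a sample glued on it (up to 10 mm higher). The point is 25 mm above its underside; axes: x long, y across, z up. It starts in a tray of another colour.
- blue_tub_center (a point): Centre (half-way up) of the tub with the blue lid: a closed, clear plastic box 84 mm long (x) by 56 mm wide (y) by 50 mm high, mass 0.15 to 0.3 kg, its lower 8 mm set in by 3 mm all round; the top 12 mm is the blue lid, of the same outline, with a dark hexagon nut as a sample glued on it (up to 10 mm higher). The point is 25 mm above its underside; axes: x long, y across, z up. It starts in a tray of another colour.
- red_tub_center (a point): Centre (half-way up) of the tub with the red lid: a closed, clear plastic box 84 mm long (x) by 56 mm wide (y) by 50 mm high, mass 0.15 to 0.3 kg, its lower 8 mm set in by 3 mm all round; the top 12 mm is the red lid, of the same outline, with a round steel washer as a sample glued on it (up to 10 mm higher). The point is 25 mm above its underside; axes: x long, y across, z up. It starts in a tray of another colour.
- yellow_tray: The yellow tray, where the yellow-lidded tub belongs: fixed, shallow painted metal, 112 mm (x) by 84 mm (y) outside, 104 by 76 mm inside, floor 3 mm thick, rim 6 mm high and 4 mm thick. Origin: centre of its underside, on the bench; x along its long side, z up.
- blue_tray: The blue tray, where the blue-lidded tub belongs: fixed, shallow painted metal, 112 mm (x) by 84 mm (y) outside, 104 by 76 mm inside, floor 3 mm thick, rim 6 mm high and 4 mm thick. Origin: centre of its underside, on the bench; x along its long side, z up.
- red_tray: The red tray, where the red-lidded tub belongs: fixed, shallow painted metal, 112 mm (x) by 84 mm (y) outside, 104 by 76 mm inside, floor 3 mm thick, rim 6 mm high and 4 mm thick. Origin: centre of its underside, on the bench; x along its long side, z up.
- mat: The free spot: a flat black rubber mat fixed to the bench, 120 mm (x) by 96 mm (y) by 3 mm thick, empty at the start. Origin: centre of its underside; x along its long side.
- tin_mid (a point): Bystander: an upright green tin 56 mm across and 62 mm high; the point is at its centre, 31 mm up. To be left alone.
- tape_mid (a point): Bystander: an orange and black tape measure 66 (x) by 40 (y) by 56 mm high; the point is at its centre, 28 mm up. To be left alone.
- wrench: Bystander: a steel wrench about 170 mm long lying flat on the bench along its x axis, off to one side. Origin: near its middle, underneath. To be left alone.
Mind the look-alikes: they are no part of the job. What is shaped like the part that bears yellow_tub_center but pink or turquoise is not meant.

How it is judged:
On the way:
1. one tub has been set down, flat and let go, on the black rubber mat (centre within 30 mm of the mat's centre) (((horizontal distance between yellow_tub_center and mat below 0.03 m and height (world z) of yellow_tub_center below 0.031 m and angle between yellow_tub_center's own z axis and vertical below 0.06 rad and contact force between yellow_tub and the fingers below 0.2 N) or (horizontal distance between blue_tub_center and mat below 0.03 m and height (world z) of blue_tub_center below 0.031 m and angle between blue_tub_center's own z axis and vertical below 0.06 rad and contact force between blue_tub and the fingers below 0.2 N) or (horizontal distance between red_tub_center and mat below 0.03 m and height (world z) of red_tub_center below 0.031 m and angle between red_tub_center's own z axis and vertical below 0.06 rad and contact force between red_tub and the fingers below 0.2 N))), for 0.2 s.
At the end, for the whole second after the job is handed in: Each tub stands flat inside the tray of its lid's colour, its centre within 15 mm of the tray's centre along and across, its length within 20 degrees of the tray's length (either way round), upright, let go and at rest (x of yellow_tub_center in the frame of yellow_tray between -0.015 and 0.015 m and y of yellow_tub_center in the frame of yellow_tray between -0.015 and 0.015 m and z of yellow_tub_center in the frame of yellow_tray between 0.025 and 0.031 m and angle between each of yellow_tub_center, blue_tub_center, red_tub_center's own z axis and vertical below 0.06 rad and angle between the x axis of yellow_tub and the x axis of yellow_tray, either way round below 0.35 rad and linear speed of each of yellow_tub, blue_tub, red_tub below 0.02 m/s and contact force between each of yellow_tub, blue_tub, red_tub and the fingers below 0.2 N and x of blue_tub_center in the frame of blue_tray between -0.015 and 0.015 m and y of blue_tub_center in the frame of blue_tray between -0.015 and 0.015 m and z of blue_tub_center in the frame of blue_tray between 0.025 and 0.031 m and angle between the x axis of blue_tub and the x axis of blue_tray, either way round below 0.35 rad and x of red_tub_center in the frame of red_tray between -0.015 and 0.015 m and y of red_tub_center in the frame of red_tray between -0.015 and 0.015 m and z of red_tub_center in the frame of red_tray between 0.025 and 0.031 m and angle between the x axis of red_tub and the x axis of red_tray, either way round below 0.35 rad); the robot touches nothing.
It fails at once if a tub is tipped more than about 35 degrees (angle between any of yellow_tub_center, blue_tub_center, red_tub_center's own z axis and vertical above 0.6 rad).
It fails at once if the tin, the tape measure or the wrench is shifted by more than 20 mm (distance of any of tin_mid, tape_mid, wrench from where it was at the start of the episode above 0.02 m).
It fails at once if something is slammed on to a tray or the mat (over 80 N) (contact force between any of yellow_tray, blue_tray, red_tray, mat and anything else above 80 N).
It fails at once if a tub is dropped from more than about 25 mm (falls free faster than 0.7 m/s) ((linear speed of yellow_tub above 0.7 m/s and contact force between yellow_tub and the fingers below 0.1 N) or (linear speed of blue_tub above 0.7 m/s and contact force between blue_tub and the fingers below 0.1 N) or (linear speed of red_tub above 0.7 m/s and contact force between red_tub and the fingers below 0.1 N)).
It also fails if it takes over 99 s, if anything falls off the work surface, if the arm or the gripper's body presses on something with over 40 N, if the wrist force passes 120 N, or if a joint passes its speed limit or range.

## Working session

There is one attempt and no reset: what is moved stays moved. The work goes in short steps, Python scripts to look and compute and a shell command to move; the robot and the scene stay as the last step left them, time stands still between calls to the robot, and variables do not carry over. Pictures are saved under pics/ and viewed, and the job is handed in when it is done.

```bash
mkdir -p pics; ls
python3 - <<'E'
from workcell import manip
import cv2
o=manip.get_obs(); print({k:o[k] for k in('clock','position','ee_rot','grip_width')}, manip.pinch_z)
for n in("scene","side","wrist"):
    cv2.imwrite(f"pics/{n}0.png",manip.camera(n)); print(n,manip.calibration(n))
E
```

```text
pics
{'clock': 0.0, 'position': array([ 0.18385164, -0.5969401 ,  0.23049461]), 'ee_rot': array([ 9.88861631e-01,  1.48835887e-01, -1.50588958e-04, -7.28122506e-04]), 'grip_width': 1.001672065682643} 0.0187
scene {'fx': 443.49506175008065, 'fy': 443.49506175008065, 'cx': 312.6641880076564, 'cy': 239.81712472871368, 'k1': -0.012702671173244024, 'view': array([[-0.46206767,  0.88669218,  0.01644528,  0.35311512],
       [-0.68775849, -0.36998449,  0.62457965,  0.35130214],
       [ 0.55989439,  0.27728769,  0.78078795, -1.23091592],
       [ 0.        ,  0.        ,  0.        ,  1.        ]])}
side {'fx': 552.3984059784615, 'fy': 552.3984059784615, 'cx': 320.4962311706065, 'cy': 240.66064788340142, 'k1': -0.029565649655024978, 'view': array([[ 0.9779535 , -0.2077195 , -0.02143746, -0.64437585],
       [ 0.12752648,  0.51278129,  0.8489949 , -0.09724498],
       [-0.16536007, -0.83301138,  0.52796599, -1.23742333],
       [ 0.        ,  0.        ,  0.        ,  1.        ]])}
wrist {'fx': 395.38911011139805, 'fy': 395.38911011139805, 'cx': 327.58866152310554, 'cy': 238.70047390585017, 'k1': -0.07508615617639146, 'tool_from_camera': array([[-8.63671564e-04,  9.61355876e-01,  2.75307345e-01,
         6.99190137e-02],
       [ 9.99999533e-01,  7.10769216e-04,  6.55155054e-04,
        -3.11684606e-04],
       [ 4.34157175e-04,  2.75307782e-01, -9.61356041e-01,
        -1.43359713e-01],
       [ 0.00000000e+00,  0.00000000e+00,  0.00000000e+00,
         1.00000000e+00]])}
```

View pics/scene0.png

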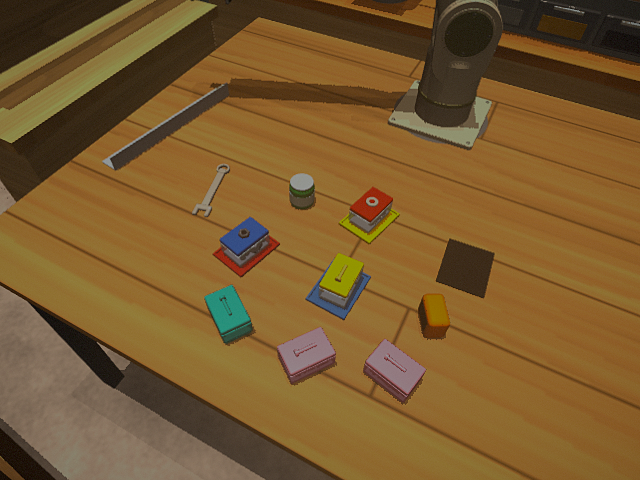

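View pics/side0.png

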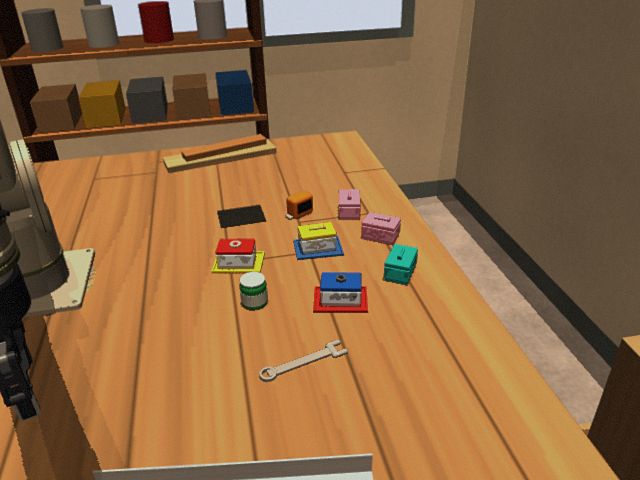

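View pics/wrist0.png

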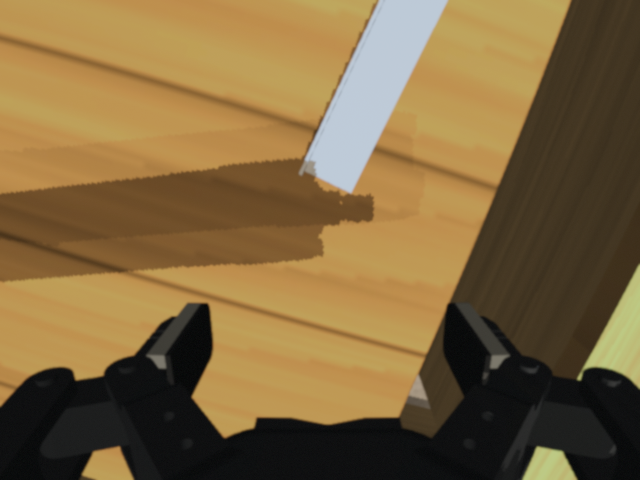

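The scene view shows the red-lidded tub on the yellow tray (370,210), yellow on blue (340,282), and blue on red (247,243). The mat is at (466,267), the tape at (434,315), the tin at (302,190), the wrench at (212,190) and the decoys along the bottom. Next I fit the lids, trays and mat by silhouette in both fixed views.

```bash
cat > h.py <<'E'
import numpy as np, cv2
from scipy.optimize import minimize
from scipy.spatial.transform import Rotation as R
from workcell import manip
S=4
def cam_world(name,obs=None):
    c=manip.calibration(name)
    if name=="wrist":
        T=np.eye(4);T[:3,:3]=R.from_quat(obs['ee_rot']).as_matrix();T[:3,3]=obs['position']
        V=np.linalg.inv(T@c['tool_from_camera'])
    else: V=c['view']
    return c,np.array(V)
def proj(P,c,V):
    P=np.atleast_2d(P);q=P@V[:3,:3].T+V[:3,3]
    u=q[:,0]/-q[:,2];v=-q[:,1]/-q[:,2];f=1+c['k1']*(u*u+v*v)
    return np.c_[c['fx']*u*f+c['cx'],c['fy']*v*f+c['cy']]
def box(x,y,a,L,W,z0,z1):
    c,s=np.cos(a),np.sin(a)
    return np.array([[x+c*i*L/2-s*j*W/2,y+s*i*L/2+c*j*W/2,z] for z in(z0,z1) for i in(-1,1) for j in(-1,1)])
def fill(pts,shape):
    m=np.zeros((shape[0]*S,shape[1]*S),np.uint8)
    h=cv2.convexHull(((pts+.5)*S-.5).astype(np.float32)); cv2.fillConvexPoly(m,np.round(h*16).astype(np.int32),1,shift=4); return m
def back(u,v,z,c,V):
    x,y=(u-c['cx'])/c['fx'],(v-c['cy'])/c['fy'];r=np.hypot(x,y);s=r
    for _ in range(10): s=r/(1+c['k1']*s*s)
    k=s/r if r else 1
    d=V[:3,:3].T@np.array([x*k,-y*k,-1]);o=-V[:3,:3].T@V[:3,3];return o+d*(z-o[2])/d[2]
def hsvmask(img,kind):
    h=cv2.cvtColor(img,cv2.COLOR_BGR2HSV);H,Sa,Va=h[...,0].astype(int),h[...,1],h[...,2]
    if kind=='red': m=((H<5)|(H>174))&(Sa>170)&(Va>60)
    if kind=='blue': m=(abs(H-111)<9)&(Sa>130)&(Va>50)
    if kind=='yellow': m=(abs(H-29)<5)&(Sa>170)&(Va>80)
    if kind=='black': m=(Va<65)
    return m.astype(np.uint8)
E
python3 - <<'E'
import cv2,numpy as np
from h import *
for n,pts in (("scene",dict(red=(383,200),redtray=(225,258),blue=(235,235),bluetray=(315,300),yel=(350,265),yeltray=(380,232),mat=(455,260),wood=(300,240),wood2=(420,240),tape=(436,300))),("side",dict(red=(225,247),redtray=(335,305),blue=(328,283),bluetray=(310,254),yel=(310,235),yeltray=(235,266),mat=(245,215),wood=(200,300),tape=(295,203)))):
    h=cv2.cvtColor(cv2.imread(f"pics/{n}0.png"),cv2.COLOR_BGR2HSV)
    print(n,{k:h[v,u].tolist() for k,(u,v) in pts.items()})
ims=[cv2.imread(f"pics/{n}0.png") for n in("scene","side")]
out=[]
for im,sl in zip(ims,(np.s_[170:330,190:510],np.s_[180:340,190:510])):
    v=im[sl].copy()//3
    for k,c in(('red',(0,0,255)),('blue',(255,0,0)),('yellow',(0,255,255)),('black',(255,255,255))): v[hsvmask(im,k)[sl]>0]=c
    out.append(cv2.resize(v,None,fx=1.8,fy=1.8,interpolation=0))
cv2.imwrite("pics/masks.png",np.vstack(out))
E
```

```text
scene {'red': [6, 234, 149], 'redtray': [6, 236, 150], 'blue': [111, 150, 131], 'bluetray': [109, 118, 119], 'yel': [31, 255, 149], 'yeltray': [27, 255, 104], 'mat': [14, 150, 61], 'wood': [17, 175, 149], 'wood2': [17, 177, 148], 'tape': [22, 255, 147]}
side {'red': [2, 220, 198], 'redtray': [10, 90, 93], 'blue': [108, 199, 163], 'bluetray': [106, 155, 135], 'yel': [31, 203, 211], 'yeltray': [16, 80, 105], 'mat': [24, 65, 39], 'wood': [13, 165, 187], 'tape': [11, 230, 151]}
```

View pics/masks.png

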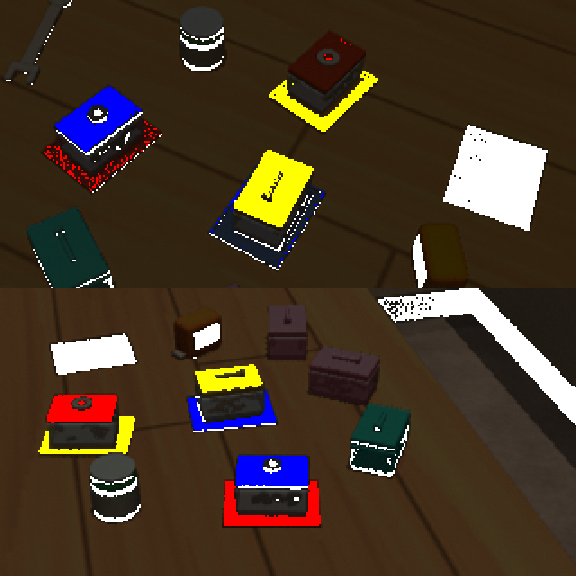

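The masks separate well once I widen red and blue. Now the fit.

```bash
sed -i "s/((H<5)|(H>174))&(Sa>170)/((H<9)|(H>174))\&(Sa>200)/; s/(abs(H-111)<9)&(Sa>130)/(abs(H-110)<10)\&(Sa>95)/; s/(Va<65)/(Va<75)/" h.py
cat > fit0.py <<'E'
from h import *
import sys
ims={n:cv2.imread(f"pics/{n}0.png") for n in("scene","side")}
cams={n:cam_world(n) for n in ims}
def fit(kind,L,W,z0,z1,guess,ignore=None,names=("scene","side")):
    data=[]
    for n in names:
        c,V=cams[n];m=hsvmask(ims[n],kind)
        m=cv2.morphologyEx(m,cv2.MORPH_CLOSE,np.ones((3,3)))
        roi=fill(proj(box(*guess,L+.05,W+.05,z0,z1),c,V),m.shape)
        M=cv2.resize(m,None,fx=S,fy=S,interpolation=0)&roi
        ok=np.ones_like(M)
        if ignore: 
            for g in ignore: ok&=1-cv2.dilate(fill(proj(g,c,V),m.shape),np.ones((5,5)))
        else:  # lid: fill holes
            cs,_=cv2.findContours(M,cv2.RETR_EXTERNAL,cv2.CHAIN_APPROX_NONE);M[:]=0
            cv2.drawContours(M,[max(cs,key=cv2.contourArea)],-1,1,-1)
        data.append((c,V,M,ok,m.shape))
    def cost(p):
        t=0
        for c,V,M,ok,s in data:
            F=fill(proj(box(p[0],p[1],p[2],L,W,z0,z1),c,V),s)
            t+=np.sum((F^M)&ok)/max(1,np.sum(M))
        return t/len(data)
    best=None
    for da in(-.4,0,.4):
        g=np.array(guess)+[0,0,da]
        r=minimize(cost,g,method='Nelder-Mead',options=dict(initial_simplex=[g,g+[.015,0,0],g+[0,.015,0],g+[0,0,.25]],xatol=1e-4,fatol=1e-5))
        if best is None or r.fun<best.fun: best=r
    return best.x,best.fun
if __name__=="__main__":
    c,V=cams["scene"]
    G={'red':(370,203),'blue':(245,236),'yellow':(342,275)}
    tray={'red':'yellow','blue':'red','yellow':'blue'}
    for names in(("scene","side"),("scene",),("side",)):
      print(names)
      for k,(u,v) in G.items():
        g=back(u,v,.053,c,V)
        p,f=fit(k,.084,.056,.041,.053,(g[0],g[1],0),names=names)
        tub=box(*p,.088,.060,0.003,.053)
        lid2=[box(*p,.084,.056,.003,.075)]
        q,f2=fit(tray[k],.112,.084,0,.009,tuple(p),ignore=lid2,names=names)
        print(k,'tub',p.round(4),round(f,3),tray[k],'tray',q.round(4),round(f2,3))
      g=back(466,267,0,c,V);p,f=fit('black',.12,.096,0,.003,(g[0],g[1],0),ignore=[],names=names);print('mat',p.round(4),round(f,3))
    for n,u,v in(('tin',302,205),('tape',433,330),('wrench',212,190)): print(n,back(u,v,0,c,V).round(3))
E
python3 fit0.py
```

```text
('scene', 'side')
red tub [ 0.4544 -0.0226 -0.1764] 0.219 yellow tray [ 0.4575 -0.0194 -0.2378] 0.232
blue tub [ 0.6564 -0.2149 -0.2406] 0.238 red tray [ 0.6545 -0.2154 -0.2317] 0.166
yellow tub [ 0.6479 -0.0007 -0.007 ] 0.31 blue tray [ 0.6484 -0.0034 -0.0555] 0.224
mat [0.4815 0.2024 0.0576] 0.101
('scene',)
red tub [ 0.4489 -0.0225 -0.1858] 0.203 yellow tray [ 0.4531 -0.0209 -0.2414] 0.179
blue tub [ 0.6518 -0.2158 -0.2681] 0.27 red tray [ 0.6522 -0.215  -0.2325] 0.181
yellow tub [ 0.6437 -0.0012  0.0473] 0.159 blue tray [ 0.6467 -0.0037 -0.0543] 0.289
mat [0.481  0.2038 0.0582] 0.051
('side',)
red tub [ 0.4557 -0.0192 -0.2439] 0.216 yellow tray [ 0.4587 -0.0179 -0.2318] 0.208
blue tub [ 0.6581 -0.2107 -0.2411] 0.188 red tray [ 0.6559 -0.2133 -0.2387] 0.142
yellow tub [ 0.6504  0.0086 -0.1053] 0.414 blue tray [ 0.6504 -0.0024 -0.0695] 0.375
mat [0.4825 0.1991 0.0525] 0.115
tin [ 0.488 -0.171 -0.   ]
tape [0.65 0.19 0.  ]
wrench [ 0.546 -0.378  0.   ]
```

```bash
cat > go.py <<'E'
import sys
from h import *
# usage: go.py x y z psi -> tool-frame shift & az (from measured pose)
o=manip.get_obs();x,y,z,psi=map(float,sys.argv[1:5])
Rm=R.from_quat(o['ee_rot']);T=R.from_euler('z',psi)*R.from_euler('x',np.pi)
d=Rm.inv().apply(np.array([x,y,z])-o['position']);w=(Rm.inv()*T).as_rotvec()
print('shift',d.round(4),'rot',w.round(3),'q',np.round(o['joint_pos'],2),'psi',round(float(np.arctan2(*Rm.as_matrix()[[1,0],0])),3),'t',o['clock'])
E
python3 go.py 0.457 -0.02 0.25 -0.235
```

```text
shift [ 0.4308 -0.471  -0.0188] rot [-0.001  0.     0.534] q [ 1.25  0.33 -0.06  1.46  0.02  1.35 -0.09] psi 0.299 t 0.15
```

```bash
python3 -m handwheel '[[[0.43,-0.471,-0.019,0,0,0.534,0.085],[0.43,-0.471,-0.019,0,0,0.534,0.085],[0.43,-0.471,-0.019,0,0,0.534,0.085],[0.43,-0.471,-0.019,0,0,0.534,0.085],[0.43,-0.471,-0.019,0,0,0.534,0.085],[0.43,-0.471,-0.019,0,0,0.534,0.085],[0.43,-0.471,-0.019,0,0,0.534,0.085],[0.43,-0.471,-0.019,0,0,0.534,0.085]]]' 60; python3 go.py 0.457 -0.02 0.25 -0.235
```

```text
clock: 1.15
position: [0.3977, -0.1436, 0.2463]
ee_rot: [0.993, -0.117, 0.0, 0.0]
ft_force: [1.2, -0.5, 1.2]
grip_width: 0.992
shift [ 0.0288 -0.134  -0.0037] rot [ 0.001 -0.    -0.   ] q [ 0.75 -0.11 -0.47  1.91 -0.05  1.33 -1.51] psi -0.235 t 1.15
```

```bash
python3 -m handwheel '[[[0.029,-0.134,-0.004,0,0,0,0.085],[0.029,-0.134,-0.004,0,0,0,0.085],[0.029,-0.134,-0.004,0,0,0,0.085],[0.029,-0.134,-0.004,0,0,0,0.085],[0.029,-0.134,-0.004,0,0,0,0.085]]]'
cat > look.py <<'E'
import sys
from h import *
o=manip.get_obs();im=manip.camera("wrist");n=sys.argv[1];cv2.imwrite(f"pics/{n}.png",im)
import pickle;pickle.dump({k:o[k] for k in('position','ee_rot')},open(f"pics/{n}.pkl","wb"))
c,V=cam_world("wrist",o)
for nm,p in dict(tub_r=(.457,-.02,.053),tin=(.488,-.171,.062),mat=(.481,.202,.003),y=(.648,-.002,.053)).items(): print(nm,proj(p,c,V).round(0))
print(o['position'],np.abs(o['joint_velocities']).max().round(3))
E
python3 look.py w1
```

```text
clock: 1.78
position: [0.4563, -0.0237, 0.2499]
ee_rot: [0.993, -0.119, -0.0, 0.0]
ft_force: [0.6, -0.4, -0.4]
grip_width: 0.991
tub_r [[324. 208.]]
tin [[493. 133.]]
mat [[112. 227.]]
y [[243. -19.]]
[ 0.45625538 -0.02367852  0.24994129] 0.006
```

View pics/w1.png

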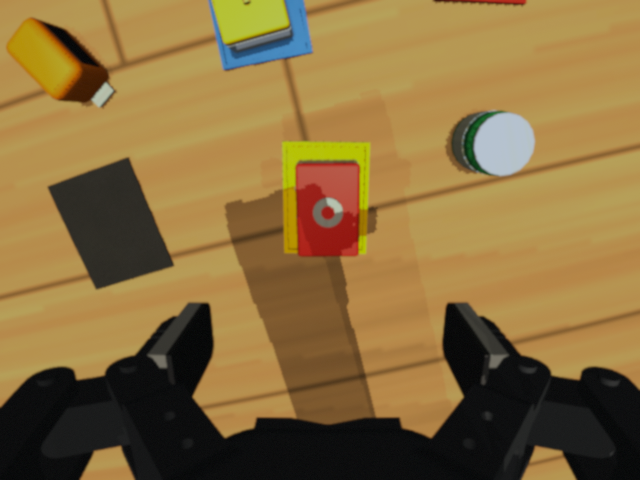

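The wrist view shows the red lid centred at about (328,210) on the yellow tray (283-370, 142-255). The mat is at about (110,222), the tin at about (500,143) and the blue tray at the top. Now a fit on this view.

```bash
cat > wfit.py <<'E'
import pickle
import fit0
from h import *
def use(n):
    fit0.ims[n]=cv2.imread(f"pics/{n}.png");c=manip.calibration("wrist")
    o=pickle.load(open(f"pics/{n}.pkl","rb"));fit0.cams[n]=cam_world("wrist",o)
    import h
def draw(n,boxes,out):
    im=fit0.ims[n].copy();c,V=fit0.cams[n]
    for b,col in boxes:
        p=np.round(proj(b,c,V)*16).astype(int)
        for k in((0,1,3,2),(4,5,7,6)): cv2.polylines(im,[p[list(k)].reshape(-1,1,2)],True,col,1,cv2.LINE_AA,shift=4)
    cv2.imwrite(f"pics/{out}.png",im)
lid=lambda p:box(*p,.084,.056,.041,.053)
tr=lambda p:box(*p,.112,.084,0,.009)
mt=lambda p:box(*p,.12,.096,0,.003)
E
python3 - <<'E'
from wfit import *
use("w1");N=("w1",)
p,f=fit0.fit('red',.084,.056,.041,.053,(.457,-.02,-.235),names=N);print('tub',p.round(4),f)
q,f=fit0.fit('yellow',.112,.084,0,.009,(.457,-.02,-.235),ignore=[box(*p,.086,.058,.0,.065)],names=N);print('tray',q.round(4),f)
m,f=fit0.fit('black',.12,.096,0,.003,(.481,.203,.055),ignore=[],names=N);print('mat',m.round(4),f)
draw("w1",[(lid(p),(255,255,255)),(tr(q),(255,0,0)),(mt(m),(0,255,0))],"w1o")
E
```

```text
tub [ 0.4335 -0.0172 -0.2795] 1.1919659558548448
tray [ 0.4567 -0.0211 -0.2451] 0.6907214156079855
mat [0.4807 0.2056 0.0606] 0.06150112624691623
```

View pics/w1o.png

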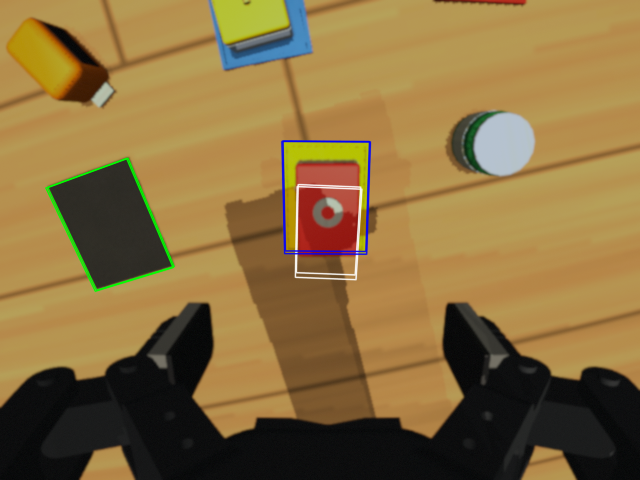

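```bash
sed -i "s/(H>174))&(Sa>200)/(H>172))\&(Sa>150)/" h.py
python3 - <<'E'
from wfit import *
use("w1");N=("w1",)
p,f=fit0.fit('red',.084,.056,.041,.053,(.457,-.02,-.235),names=N);print('tub',p.round(4),f)
draw("w1",[(lid(p),(255,255,255))],"w1p")
im=cv2.imread("pics/w1p.png")[110:290,230:430];cv2.imwrite("pics/w1c.png",cv2.resize(im,None,fx=3,fy=3))
E
python3 go.py 0.4567 -0.021 0.1 -0.235
```

```text
tub [ 0.453  -0.022  -0.2398] 0.07196267866596083
shift [-0.0002 -0.0028  0.15  ] rot [ 0.001  0.    -0.003] q [ 0.62 -0.02 -0.65  1.82 -0.01  1.34 -1.83] psi -0.238 t 1.825
```

View pics/w1c.png

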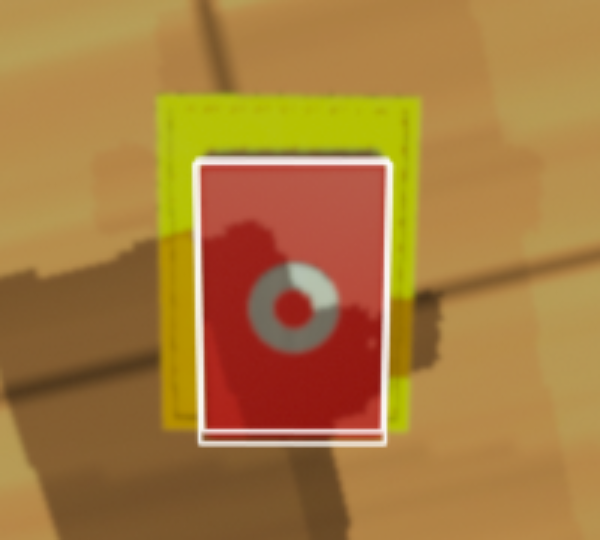

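```bash
python3 go.py 0.4535 -0.0215 0.02 -0.24
```

```text
shift [-0.0032 -0.0016  0.23  ] rot [0.001 0.    0.002] q [ 0.62 -0.02 -0.65  1.82 -0.01  1.34 -1.83] psi -0.238 t 1.825
```

```bash
python3 -m handwheel '[[[-0.003,-0.0016,0.05,0,0,0,0.085],[-0.003,-0.0016,0.1,0,0,0,0.085],[-0.003,-0.0016,0.15,0,0,0,0.085],[-0.003,-0.0016,0.18,0,0,0,0.085],[-0.003,-0.0016,0.205,0,0,0,0.085],[-0.003,-0.0016,0.222,0,0,0,0.085],[-0.003,-0.0016,0.23,0,0,0,0.085],[-0.003,-0.0016,0.23,0,0,0,0.085]]]' 40
python3 go.py 0.4535 -0.0215 0.02 -0.24; python3 look.py w2
```

```text
clock: 2.82
position: [0.4542, -0.02, 0.0202]
ee_rot: [0.993, -0.118, -0.0, 0.0]
ft_force: [0.1, -0.6, 0.5]
grip_width: 0.991
shift [-0.0004  0.0017  0.0002] rot [0.    0.    0.004] q [ 0.54  0.27 -0.64  2.08  0.22  0.85 -2.04] psi -0.236 t 2.825
tub_r [[327. 346.]]
tin [[801. 149.]]
mat [[-100.  331.]]
y [[ 102. -268.]]
[ 0.45423483 -0.01997873  0.02024855] 0.016
```

View pics/w2.png

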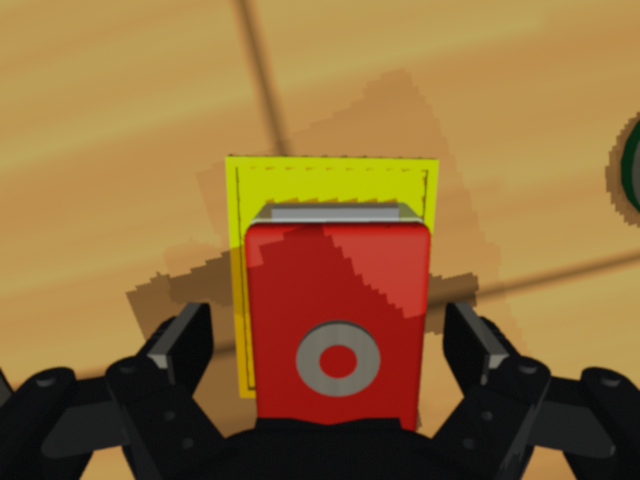

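The lid spans about columns 246-430 between the fingers (211 and 446), so it sits about 3 mm to the tool's +y. I'll correct that and close.

```bash
python3 -m handwheel '[[[0,0.003,0,0,0,0.003,0.085],[0,0.003,0,0,0,0.003,0.06],[0,0.003,0,0,0,0.003,0.05],[0,0.003,0,0,0,0.003,0.05],[0,0.003,0,0,0,0.003,0.05],[0,0.003,0,0,0,0.003,0.05]]]' 40
python3 go.py 0.4535 -0.0215 0.02 -0.24
```

```text
clock: 3.62
position: [0.4538, -0.0229, 0.0207]
ee_rot: [0.993, -0.119, 0.0, 0.0]
ft_force: [-2.0, -0.5, 6.0]
grip_width: 0.647
shift [-0.0006 -0.0013  0.0007] rot [ 0.001 -0.001  0.002] q [ 0.54  0.27 -0.64  2.08  0.22  0.85 -2.03] psi -0.238 t 3.625
```

```bash
python3 -m handwheel '[[[0,0,0,0,0,0,0.05],[0,0,-0.01,0,0,0,0.05],[0,0,-0.025,0,0,0,0.05],[0,0,-0.045,0,0,0,0.05],[0,0,-0.07,0,0,0,0.05],[0,0,-0.09,0,0,0,0.05],[0,0,-0.1,0,0,0,0.05],[0,0,-0.1,0,0,0,0.05]]]' 40
python3 look.py w3
```

```text
clock: 4.62
position: [0.4538, -0.0227, 0.1208]
ee_rot: [0.993, -0.119, 0.001, 0.0]
ft_force: [0.4, -0.4, -2.5]
grip_width: 0.648
tub_r [[322. 251.]]
tin [[593. 133.]]
mat [[ 24. 267.]]
y [[ 189. -115.]]
[ 0.45382955 -0.02271668  0.12083084] 0.023
```

View pics/w3.png

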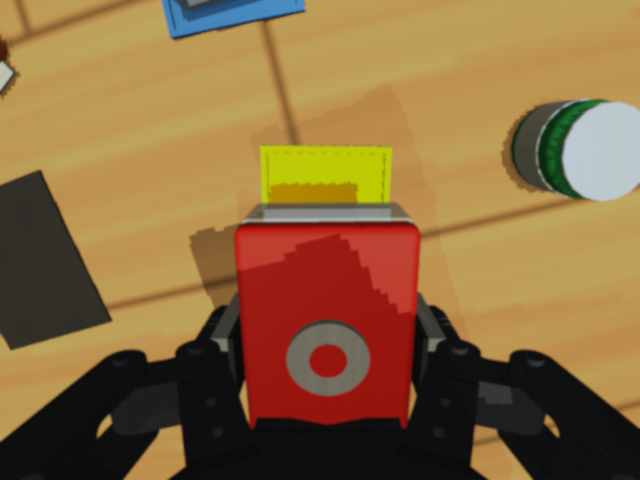

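Held (55 mm, about 2.5 N of weight). Next, the mat.

```bash
python3 go.py 0.482 0.204 0.12 -0.1
```

```text
shift [-2.570e-02 -2.271e-01  1.000e-04] rot [ 0.    -0.    -0.138] q [ 0.6   0.11 -0.67  2.    0.08  1.06 -1.92] psi -0.238 t 4.675
```

```bash
python3 -m handwheel '[[[-0.003,-0.025,0,0,0,-0.02,0.05],[-0.009,-0.075,0,0,0,-0.06,0.05],[-0.015,-0.13,0,0,0,-0.1,0.05],[-0.02,-0.18,0,0,0,-0.12,0.05],[-0.024,-0.21,0,0,0,-0.138,0.05],[-0.0257,-0.222,0,0,0,-0.138,0.05],[-0.0257,-0.227,0,0,0,-0.138,0.05],[-0.0257,-0.227,0,0,0,-0.138,0.05]]]' 40
python3 go.py 0.482 0.204 0.021 -0.1;python3 look.py w4
```

```text
clock: 5.68
position: [0.4822, 0.203, 0.1198]
ee_rot: [0.999, -0.051, -0.0, 0.0]
ft_force: [0.6, 0.1, -2.7]
grip_width: 0.647
shift [-0.0002 -0.0011  0.0988] rot [ 0.001  0.    -0.001] q [ 0.23  0.31 -0.82  1.83  0.25  1.11 -2.35] psi -0.101 t 5.675
tub_r [[697. 257.]]
tin [[870. 194.]]
mat [[330. 233.]]
y [[691. -90.]]
[0.48216734 0.2029765  0.11983483] 0.011
```

View pics/w4.png

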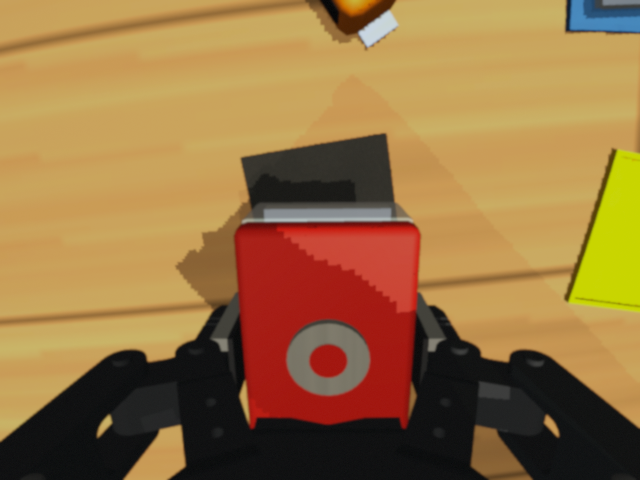

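q7 is nearing its limit here, so I'll turn in line with the mat (psi of about 0.06), which relieves it, and lower.

```bash
python3 -m handwheel '[[[0,-0.001,0,0,0,-0.06,0.05],[0,-0.001,0.02,0,0,-0.12,0.05],[0,-0.001,0.045,0,0,-0.16,0.05],[0,-0.001,0.065,0,0,-0.16,0.05],[0,-0.001,0.08,0,0,-0.16,0.05],[0,-0.001,0.088,0,0,-0.16,0.05],[0,-0.001,0.092,0,0,-0.16,0.05],[0,-0.001,0.092,0,0,-0.16,0.05]]]' 40
python3 go.py 0.482 0.204 0.0208 0.06
```

```text
clock: 6.72
position: [0.4824, 0.2051, 0.0284]
ee_rot: [1.0, 0.03, 0.0, -0.0]
ft_force: [-1.3, -0.8, -1.4]
grip_width: 0.648
shift [-0.0004  0.0011  0.0076] rot [-0. -0. -0.] q [ 0.18  0.45 -0.79  1.9   0.38  0.95 -2.29] psi 0.06 t 6.725
```

```bash
python3 -m handwheel '[[[0,0,0.003,0,0,0,0.05],[0,0,0.0055,0,0,0,0.05],[0,0,0.0075,0,0,0,0.05],[0,0,0.0085,0,0,0,0.05],[0,0,0.0085,0,0,0,0.05]]]' 40
python3 go.py 0.482 0.204 0.0208 0.06
```

```text
clock: 7.35
position: [0.4822, 0.205, 0.0207]
ee_rot: [1.0, 0.03, 0.0, 0.001]
ft_force: [-7.3, -4.6, 14.6]
grip_width: 0.651
shift [-0.0003  0.0009 -0.0001] rot [ 0.001 -0.    -0.   ] q [ 0.18  0.46 -0.78  1.9   0.4   0.94 -2.3 ] psi 0.06 t 7.35
```

Contact (14.6 N). Release, keeping the fingers at this height, then rise.

```bash
python3 -m handwheel '[[[0,0,-0.0012,0,0,0,0.05],[0,0,-0.0012,0,0,0,0.062],[0,0,-0.0012,0,0,0,0.072],[0,0,-0.0012,0,0,0,0.085],[0,0,-0.0012,0,0,0,0.085],[0,0,-0.0012,0,0,0,0.085],[0,0,-0.0012,0,0,0,0.085]]]' 40
python3 look.py w5
```

```text
clock: 8.22
position: [0.4822, 0.205, 0.0209]
ee_rot: [1.0, 0.03, 0.0, 0.0]
ft_force: [-0.2, 0.6, 0.2]
grip_width: 0.994
tub_r [[830. 404.]]
tin [[656. 286.]]
mat [[335. 293.]]
y [[702.  47.]]
[0.48220238 0.20499683 0.02085895] 0.002
```

View pics/w5.png

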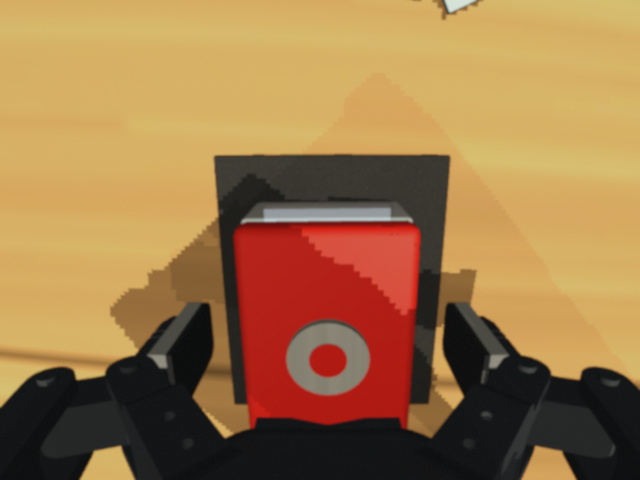

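The red tub stands centred on the mat and is released. Rising, then to the yellow tub.

```bash
python3 -m handwheel '[[[0,0,-0.03,0,0,0,0.085],[0,0,-0.08,0,0,0,0.085],[0,0,-0.13,0,0,0,0.085],[0,0,-0.18,0,0,0,0.085],[0,0,-0.21,0,0,0,0.085],[0,0,-0.21,0,0,0,0.085]]]' 40
python3 go.py 0.648 -0.003 0.24 -0.055
```

```text
clock: 9.02
position: [0.4832, 0.2056, 0.2332]
ee_rot: [1.0, 0.03, 0.002, -0.0]
ft_force: [0.5, -0.5, -0.5]
grip_width: 0.996
shift [ 0.1521  0.2181 -0.0063] rot [-0.001 -0.004  0.115] q [ 0.3   0.2  -0.89  1.69  0.16  1.32 -2.12] psi 0.06 t 9.025
```

```bash
python3 -m handwheel '[[[0.03,0.04,0,0,0,0.03,0.085],[0.06,0.09,-0.003,0,0,0.06,0.085],[0.1,0.14,-0.006,0,0,0.1,0.085],[0.13,0.19,-0.006,0,0,0.115,0.085],[0.152,0.218,-0.006,0,0,0.115,0.085],[0.152,0.218,-0.006,0,0,0.115,0.085],[0.152,0.218,-0.006,0,0,0.115,0.085]]]' 40
python3 look.py w6
python3 - <<'E'
from wfit import *
use("w6");N=("w6",)
p,f=fit0.fit('yellow',.084,.056,.041,.053,(.648,-.003,-.055),names=N);print('tub',p.round(4),f)
q,f=fit0.fit('blue',.112,.084,0,.009,(.648,-.003,-.055),ignore=[box(*p,.086,.058,.0,.065)],names=N);print('tray',q.round(4),f)
r,f=fit0.fit('red',.112,.084,0,.009,(.654,-.215,-.235),ignore=[box(.656,-.215,-.235,.09,.06,.0,.065)],names=N);print('rtray',r.round(4),f)
draw("w6",[(lid(p),(255,0,255)),(tr(q),(255,255,255)),(tr(r),(0,255,0))],"w6o")
E
```

```text
clock: 9.9
position: [0.6463, -0.0024, 0.2359]
ee_rot: [1.0, -0.027, -0.001, -0.0]
ft_force: [0.0, -0.3, 0.5]
grip_width: 0.995
tub_r [[357. 399.]]
tin [[515. 368.]]
mat [[153. 358.]]
y [[328. 209.]]
[ 0.6463265 -0.0024197  0.2359387] 0.019
tub [ 6.48e-01 -2.00e-04  4.00e-03] 1.3950731575144508
tray [ 0.6494 -0.0035 -0.0542] 0.09410983170947741
rtray [ 0.6535 -0.2151 -0.2409] 0.07574320050600886
```

View pics/w6o.png

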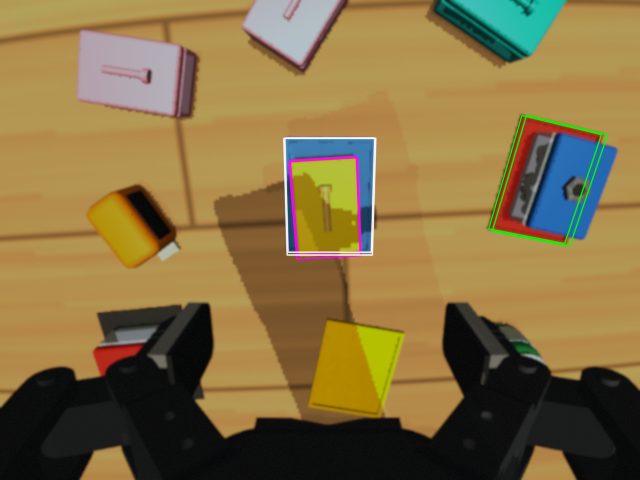

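The view shows the yellow lid on the blue tray (285-375, 138-255). The now-empty yellow tray is at (357,367), and the blue lid on the red tray at (565,185). The yellow mask suffers in shadow, so I'm widening it.

```bash
sed -i "s/(abs(H-29)<5)&(Sa>170)/(H>20)\&(H<35)\&(Sa>150)/" h.py
python3 - <<'E'
from wfit import *
use("w6");N=("w6",)
p,f=fit0.fit('yellow',.084,.056,.041,.053,(.648,-.003,-.055),names=N);print('tub',p.round(4),f)
y,f=fit0.fit('yellow',.112,.084,0,.009,(.4567,-.0211,-.24),ignore=[],names=N);print('ytray',y.round(4),f)
draw("w6",[(lid(p),(255,0,255)),(tr(y),(255,255,255))],"w6p")
im=cv2.imread("pics/w6p.png")[110:430,230:430];cv2.imwrite("pics/w6c.png",cv2.resize(im,None,fx=1.8,fy=1.8))
E
python3 go.py 0.648 -0.003 0.02 -0.055
```

```text
tub [ 6.483e-01 -6.000e-04  1.400e-03] 0.05122009190302646
ytray [ 0.4552 -0.0209 -0.2503] 0.03681939630271519
shift [0.002  0.001  0.2164] rot [-0.     0.001  0.002] q [ 0.44  0.47 -0.71  1.36  0.3   1.42 -1.89] psi -0.053 t 9.95
```

View pics/w6c.png

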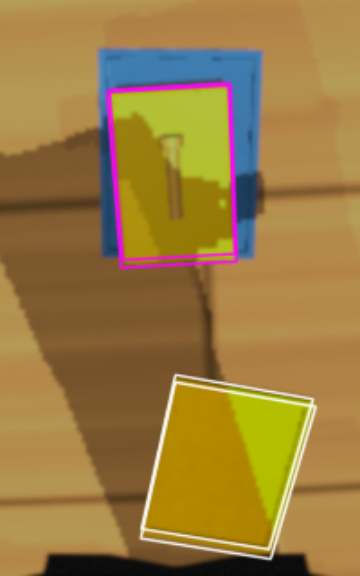

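```bash
python3 go.py 0.6483 -0.0006 0.02 0.0; python3 -m handwheel '[[[0.002,-0.001,0.05,0,0,-0.053,0.085],[0.002,-0.001,0.1,0,0,-0.053,0.085],[0.002,-0.001,0.14,0,0,-0.053,0.085],[0.002,-0.001,0.17,0,0,-0.053,0.085],[0.002,-0.001,0.194,0,0,-0.053,0.085],[0.002,-0.001,0.208,0,0,-0.053,0.085],[0.002,-0.001,0.216,0,0,-0.053,0.085],[0.002,-0.001,0.216,0,0,-0.053,0.085]]]' 40
python3 go.py 0.6483 -0.0006 0.02 0; python3 look.py w7
```

```text
shift [ 0.0022 -0.0014  0.2164] rot [-0.     0.001 -0.053] q [ 0.44  0.47 -0.71  1.36  0.3   1.42 -1.89] psi -0.053 t 9.95
clock: 10.95
position: [0.649, -0.0023, 0.0211]
ee_rot: [1.0, -0.001, 0.0, 0.0]
ft_force: [0.6, 0.6, 0.1]
grip_width: 0.998
shift [-0.0007 -0.0017  0.0011] rot [ 0.    -0.    -0.002] q [ 0.4   0.66 -0.64  1.57  0.44  1.06 -1.93] psi -0.002 t 10.95
tub_r [[364. 670.]]
tin [[663. 622.]]
mat [[  6. 531.]]
y [[328. 355.]]
[ 0.64898531 -0.00234284  0.02107214] 0.013
```

View pics/w7.png

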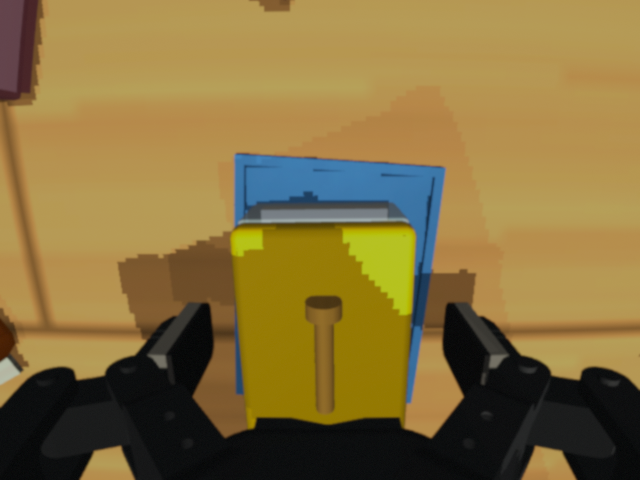

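The lid (columns 233-415) sits square between the fingers, about 1 mm left. Closing.

```bash
python3 -m handwheel '[[[0,-0.0015,0.001,0,0,0,0.075],[0,-0.0015,0.001,0,0,0,0.06],[0,-0.0015,0.001,0,0,0,0.05],[0,-0.0015,0.001,0,0,0,0.05],[0,-0.0015,0.001,0,0,0,0.05],[0,-0.0015,0.001,0,0,0,0.05]]]' 40
python3 -m handwheel '[[[0,0,0,0,0,0,0.05],[0,0,-0.01,0,0,0,0.05],[0,0,-0.025,0,0,0,0.05],[0,0,-0.045,0,0,0,0.05],[0,0,-0.07,0,0,0,0.05],[0,0,-0.09,0,0,0,0.05],[0,0,-0.1,0,0,0,0.05],[0,0,-0.1,0,0,0,0.05]]]' 40
python3 go.py 0.456 -0.021 0.12 -0.247; python3 look.py w8
```

```text
clock: 11.75
position: [0.6493, -0.0012, 0.0205]
ee_rot: [1.0, -0.001, 0.0, 0.0]
ft_force: [-1.0, 0.2, 5.6]
grip_width: 0.649
clock: 12.75
position: [0.6493, -0.0012, 0.1205]
ee_rot: [1.0, -0.001, 0.001, 0.0]
ft_force: [0.2, -0.4, -3.9]
grip_width: 0.647
shift [-0.1932  0.0203  0.0003] rot [ 0.    -0.001  0.245] q [ 0.43  0.56 -0.69  1.49  0.37  1.22 -1.88] psi -0.002 t 12.75
tub_r [[355. 507.]]
tin [[573. 478.]]
mat [[ 88. 426.]]
y [[330. 257.]]
[ 0.64927544 -0.00115159  0.12052535] 0.022
```

View pics/w8.png

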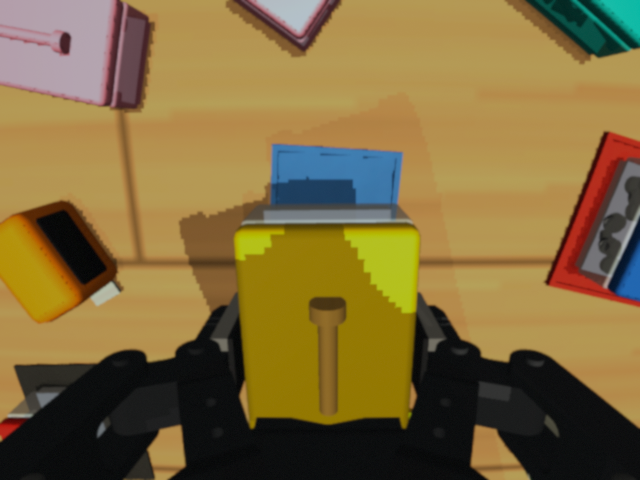

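Held square. On to the yellow tray.

```bash
python3 -m handwheel '[[[-0.02,0.002,0,0,0,0.04,0.05],[-0.06,0.006,0,0,0,0.1,0.05],[-0.105,0.012,0,0,0,0.16,0.05],[-0.15,0.017,0,0,0,0.22,0.05],[-0.175,0.02,0,0,0,0.245,0.05],[-0.187,0.02,0,0,0,0.245,0.05],[-0.192,0.02,0,0,0,0.245,0.05],[-0.192,0.02,0,0,0,0.245,0.05]]]' 40
python3 go.py 0.457 -0.021 0.0206 -0.247
```

```text
clock: 13.8
position: [0.4575, -0.0205, 0.1199]
ee_rot: [0.992, -0.123, 0.0, -0.0]
ft_force: [0.9, -0.2, -2.5]
grip_width: 0.651
shift [-0.0004  0.0006  0.0993] rot [-0. -0.  0.] q [ 0.66  0.12 -0.75  1.99  0.1   1.06 -1.95] psi -0.247 t 13.8
```

```bash
python3 -m handwheel '[[[0,0.0005,0.015,0,0,0,0.05],[0,0.0005,0.04,0,0,0,0.05],[0,0.0005,0.06,0,0,0,0.05],[0,0.0005,0.078,0,0,0,0.05],[0,0.0005,0.088,0,0,0,0.05],[0,0.0005,0.092,0,0,0,0.05],[0,0.0005,0.092,0,0,0,0.05]]]' 40
python3 -m handwheel '[[[0,0,0.003,0,0,0,0.05],[0,0,0.0055,0,0,0,0.05],[0,0,0.0072,0,0,0,0.05],[0,0,0.008,0,0,0,0.05],[0,0,0.008,0,0,0,0.05]]]' 40
python3 go.py 0.457 -0.021 0.0206 -0.247; python3 look.py w9
```

```text
clock: 14.68
position: [0.4571, -0.0211, 0.028]
ee_rot: [0.992, -0.123, 0.0, -0.0]
ft_force: [-0.8, 0.1, -3.4]
grip_width: 0.651
clock: 15.3
position: [0.4569, -0.0213, 0.0204]
ee_rot: [0.992, -0.123, -0.0, 0.0]
ft_force: [-4.7, 0.4, 7.7]
grip_width: 0.646
shift [ 0.     -0.0003 -0.0002] rot [ 0.001 -0.    -0.   ] q [ 0.6   0.29 -0.71  2.07  0.25  0.86 -2.07] psi -0.247 t 15.3
tub_r [[325. 353.]]
tin [[796. 153.]]
mat [[-97. 340.]]
y [[  90. -261.]]
[ 0.45687687 -0.02128626  0.02042779] 0.002
```

View pics/w9.png

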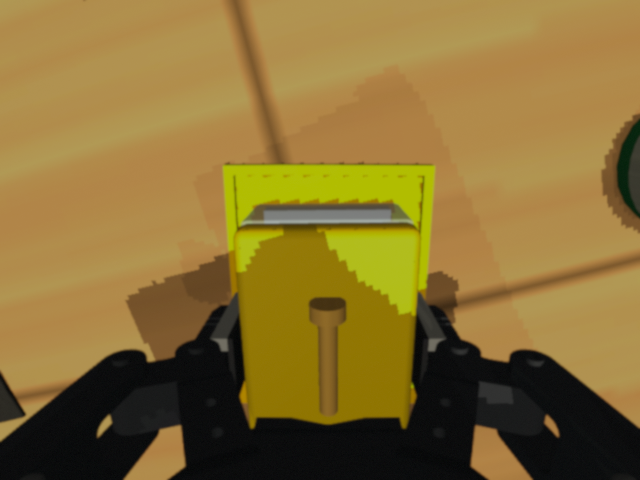

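The tub is seated inside the rim at the right height with light contact. Release and rise.

```bash
python3 -m handwheel '[[[0,0,-0.0005,0,0,0,0.05],[0,0,-0.0005,0,0,0,0.062],[0,0,-0.0005,0,0,0,0.072],[0,0,-0.0005,0,0,0,0.085],[0,0,-0.0005,0,0,0,0.085],[0,0,-0.0005,0,0,0,0.085],[0,0,-0.02,0,0,0,0.085],[0,0,-0.06,0,0,0,0.085]]]' 40
python3 go.py 0.655 -0.2145 0.24 -0.24
```

```text
clock: 16.35
position: [0.4557, -0.021, 0.0795]
ee_rot: [0.992, -0.123, -0.002, -0.0]
ft_force: [1.5, 0.1, 0.3]
grip_width: 0.997
shift [ 0.2401  0.1388 -0.1613] rot [-0.     0.003 -0.007] q [ 0.65  0.19 -0.74  2.03  0.15  0.98 -1.99] psi -0.247 t 16.35
```

```bash
python3 -m handwheel '[[[0,0,-0.04,0,0,0,0.085],[0.01,0.005,-0.09,0,0,0,0.085],[0.04,0.02,-0.13,0,0,0,0.085],[0.08,0.045,-0.161,0,0,0,0.085],[0.13,0.075,-0.161,0,0,0,0.085],[0.18,0.105,-0.161,0,0,0,0.085],[0.225,0.13,-0.161,0,0,0,0.085],[0.24,0.139,-0.161,0,0,0,0.085]]]' 40
python3 -m handwheel '[[[0,0,0,0,0,0,0.085],[0,0,0,0,0,0,0.085]]]' 40
python3 look.py w10
python3 - <<'E'
from wfit import *
use("w10");N=("w10",)
p,f=fit0.fit('blue',.084,.056,.041,.053,(.656,-.214,-.24),names=N);print('tub',p.round(4),f)
q,f=fit0.fit('red',.112,.084,0,.009,(.654,-.214,-.24),ignore=[box(*p,.086,.058,.0,.065)],names=N);print('tray',q.round(4),f)
b,f=fit0.fit('blue',.112,.084,0,.009,(.649,-.0035,-.055),ignore=[],names=N);print('btray',b.round(4),f)
y,f=fit0.fit('yellow',.084,.056,.041,.053,(.456,-.021,-.247),names=N);print('ytub',y.round(4),f)
draw("w10",[(lid(p),(255,0,255)),(tr(q),(255,255,255)),(tr(b),(0,255,0))],"w10o")
E
python3 go.py 0.655 -0.2145 0.02 -0.24
```

```text
clock: 17.35
position: [0.6564, -0.2174, 0.2391]
ee_rot: [0.992, -0.125, -0.001, -0.0]
ft_force: [-0.3, 1.3, -0.1]
grip_width: 0.999
clock: 17.6
position: [0.6552, -0.2136, 0.241]
ee_rot: [0.992, -0.123, -0.0, -0.0]
ft_force: [-0.3, -0.6, 0.5]
grip_width: 0.999
tub_r [[196. 434.]]
tin [[328. 388.]]
mat [[ 38. 417.]]
y [[107. 274.]]
[ 0.65521873 -0.21361905  0.24099461] 0.015
tub [ 0.6554 -0.2126 -0.2468] 0.08097596964586846
tray [ 0.6538 -0.2132 -0.247 ] 0.05704799275581044
btray [ 0.6497 -0.0014 -0.0573] 0.08207643985570344
ytub [ 0.3335  0.0215 -0.8831] 1.0
shift [-0.      0.0009  0.2213] rot [-0.    -0.    -0.006] q [ 0.65  0.54 -0.62  1.22  0.3   1.47 -1.75] psi -0.246 t 17.65
```

View pics/w10o.png

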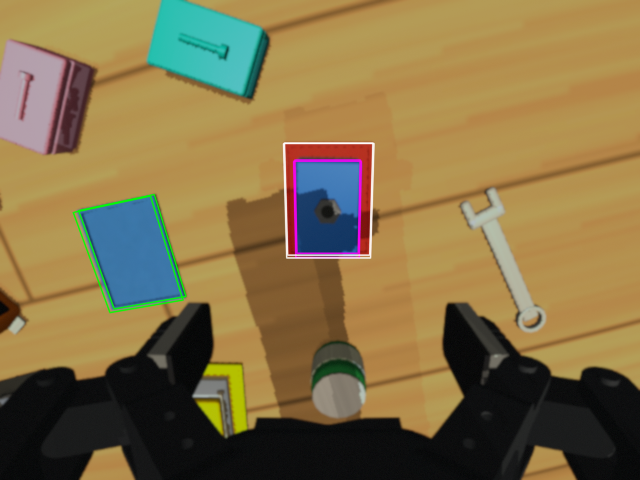

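Blue lid and red tray are well fitted; the tin (340,380) is well behind the gripper. Descending.

```bash
python3 -m handwheel '[[[0,-0.001,0.05,0,0,0,0.085],[0,-0.001,0.1,0,0,0,0.085],[0,-0.001,0.14,0,0,0,0.085],[0,-0.001,0.175,0,0,0,0.085],[0,-0.001,0.2,0,0,0,0.085],[0,-0.001,0.213,0,0,0,0.085],[0,-0.001,0.2205,0,0,0,0.085],[0,-0.001,0.2205,0,0,0,0.085]]]' 40
python3 go.py 0.6554 -0.213 0.0205 -0.246; python3 look.py w11
```

```text
clock: 18.65
position: [0.6559, -0.2137, 0.0209]
ee_rot: [0.992, -0.123, 0.0, 0.0]
ft_force: [-0.0, -0.1, -0.6]
grip_width: 0.993
shift [-0.0007 -0.0005  0.0004] rot [ 0.    -0.001 -0.001] q [ 0.63  0.72 -0.56  1.45  0.4   1.09 -1.82] psi -0.247 t 18.65
tub_r [[ 95. 687.]]
tin [[328. 673.]]
mat [[-98. 575.]]
y [[-131.  450.]]
[ 0.65592704 -0.21368577  0.0209134 ] 0.013
```

View pics/w11.png

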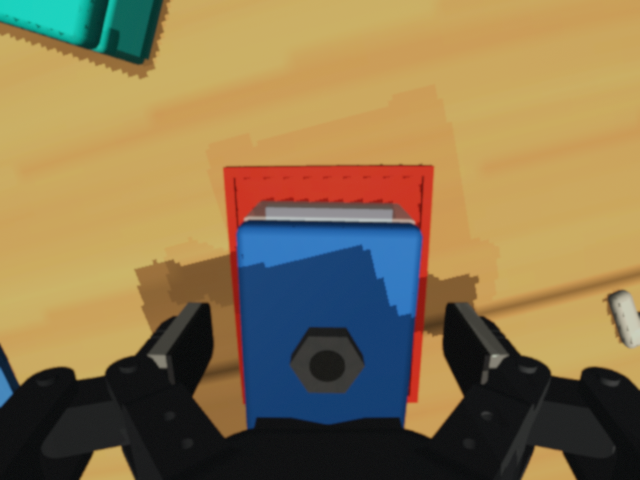

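The lid (238-420) is centred between the fingers. Grip and lift.

```bash
python3 -m handwheel '[[[0,0,0.0005,0,0,0,0.075],[0,0,0.0005,0,0,0,0.06],[0,0,0.0005,0,0,0,0.05],[0,0,0.0005,0,0,0,0.05],[0,0,0.0005,0,0,0,0.05],[0,0,0.0005,0,0,0,0.05]]]' 40
python3 -m handwheel '[[[0,0,0,0,0,0,0.05],[0,0,-0.01,0,0,0,0.05],[0,0,-0.025,0,0,0,0.05],[0,0,-0.045,0,0,0,0.05],[0,0,-0.07,0,0,0,0.05],[0,0,-0.09,0,0,0,0.05],[0,0,-0.1,0,0,0,0.05],[0,0,-0.1,0,0,0,0.05]]]' 40
python3 go.py 0.65 -0.0025 0.12 -0.056
```

```text
clock: 19.45
position: [0.6562, -0.2137, 0.0206]
ee_rot: [0.992, -0.123, 0.001, 0.0]
ft_force: [-1.7, 0.2, 5.9]
grip_width: 0.652
clock: 20.45
position: [0.6561, -0.2138, 0.1206]
ee_rot: [0.992, -0.123, 0.001, 0.0]
ft_force: [-0.5, 0.6, -2.6]
grip_width: 0.652
shift [-0.0576 -0.2034  0.0005] rot [ 0.    -0.001 -0.191] q [ 0.65  0.62 -0.59  1.37  0.35  1.25 -1.78] psi -0.247 t 20.45
```

```bash
python3 -m handwheel '[[[-0.007,-0.025,0,0,0,-0.03,0.05],[-0.02,-0.07,0,0,0,-0.08,0.05],[-0.034,-0.12,0,0,0,-0.13,0.05],[-0.047,-0.165,0,0,0,-0.17,0.05],[-0.054,-0.19,0,0,0,-0.191,0.05],[-0.0576,-0.2,0,0,0,-0.191,0.05],[-0.0576,-0.203,0,0,0,-0.191,0.05],[-0.0576,-0.203,0,0,0,-0.191,0.05]]]' 40
python3 go.py 0.65 -0.0025 0.0285 -0.056; python3 look.py w12
```

```text
clock: 21.45
position: [0.6498, -0.0046, 0.1196]
ee_rot: [1.0, -0.029, -0.0, 0.0]
ft_force: [-0.5, -0.2, -2.5]
grip_width: 0.644
shift [ 0.0001 -0.0022  0.0911] rot [ 0.001  0.    -0.003] q [ 0.44  0.56 -0.69  1.49  0.37  1.22 -1.93] psi -0.059 t 21.45
tub_r [[365. 507.]]
tin [[584. 468.]]
mat [[ 97. 438.]]
y [[324. 259.]]
[ 0.64980112 -0.00464813  0.11964436] 0.006
```

View pics/w12.png

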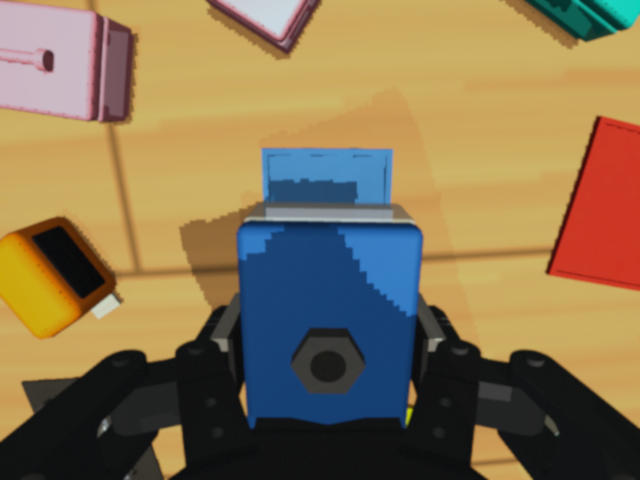

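The blue tub is held above the blue tray (262-392), aligned. Lowering with a 1.5 mm y correction.

```bash
python3 -m handwheel '[[[0,-0.0015,0.015,0,0,0,0.05],[0,-0.0015,0.04,0,0,0,0.05],[0,-0.0015,0.06,0,0,0,0.05],[0,-0.0015,0.078,0,0,0,0.05],[0,-0.0015,0.087,0,0,0,0.05],[0,-0.0015,0.091,0,0,0,0.05],[0,-0.0015,0.091,0,0,0,0.05]]]' 40
python3 -m handwheel '[[[0,0,0.003,0,0,0,0.05],[0,0,0.0055,0,0,0,0.05],[0,0,0.0075,0,0,0,0.05],[0,0,0.0085,0,0,0,0.05],[0,0,0.0085,0,0,0,0.05]]]' 40
python3 go.py 0.65 -0.0025 0.0205 -0.056; python3 look.py w13
```

```text
clock: 22.38
position: [0.6499, -0.0012, 0.0292]
ee_rot: [1.0, -0.028, 0.0, 0.0]
ft_force: [-0.1, -0.1, -2.4]
grip_width: 0.648
clock: 23.0
position: [0.6497, -0.0013, 0.0207]
ee_rot: [1.0, -0.028, 0.0, 0.0]
ft_force: [-1.8, -0.2, 1.2]
grip_width: 0.653
shift [0.0004 0.0011 0.0002] rot [ 0. -0. -0.] q [ 0.4   0.66 -0.65  1.56  0.44  1.06 -1.98] psi -0.056 t 23.0
tub_r [[386. 670.]]
tin [[685. 608.]]
mat [[ 25. 545.]]
y [[331. 357.]]
[ 0.64969403 -0.00134261  0.02065146] 0.001
```

View pics/w13.png

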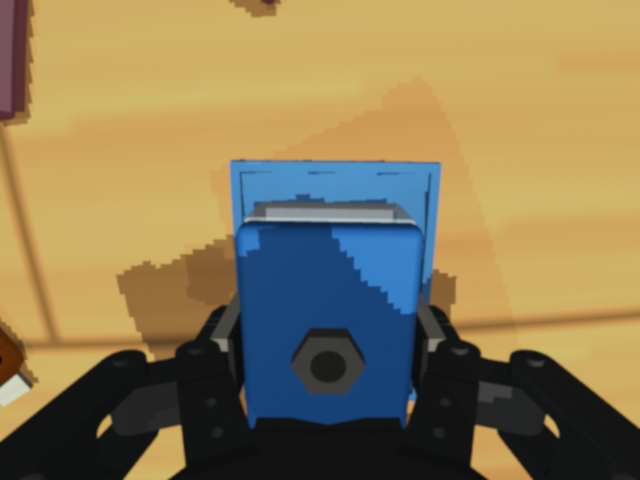

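```bash
python3 -m handwheel '[[[0,0,0.0004,0,0,0,0.05],[0,0,0.0004,0,0,0,0.062],[0,0,0.0004,0,0,0,0.072],[0,0,0.0004,0,0,0,0.085],[0,0,0.0004,0,0,0,0.085],[0,0,0.0004,0,0,0,0.085],[0,0,-0.02,0,0,0,0.085],[0,0,-0.06,0,0,0,0.085]]]' 40
python3 go.py 0.482 0.205 0.22 0.06
```

```text
clock: 24.05
position: [0.6489, -0.0013, 0.0809]
ee_rot: [1.0, -0.028, -0.001, -0.0]
ft_force: [-0.5, 0.6, 0.8]
grip_width: 0.999
shift [-0.1785 -0.1967 -0.1387] rot [-0.     0.002 -0.116] q [ 0.42  0.6  -0.68  1.53  0.39  1.16 -1.95] psi -0.056 t 24.05
```

```bash
python3 -m handwheel '[[[0,0,-0.04,0,0,0,0.085],[-0.01,-0.01,-0.09,0,0,-0.03,0.085],[-0.04,-0.045,-0.125,0,0,-0.06,0.085],[-0.08,-0.09,-0.139,0,0,-0.09,0.085],[-0.12,-0.13,-0.139,0,0,-0.116,0.085],[-0.155,-0.17,-0.139,0,0,-0.116,0.085],[-0.176,-0.192,-0.139,0,0,-0.116,0.085],[-0.178,-0.196,-0.139,0,0,-0.116,0.085]]]' 40
python3 -m handwheel '[[[0,0,0,0,0,0,0.085],[0,0,0,0,0,0,0.085]]]' 40
python3 look.py w14
python3 - <<'E'
from wfit import *
use("w14");N=("w14",)
p,f=fit0.fit('red',.084,.056,.041,.053,(.481,.205,.06),names=N);print('tub',p.round(4),f)
draw("w14",[(lid(p),(255,255,255))],"w14o")
E
python3 go.py 0.482 0.205 0.0205 0.06
```

```text
clock: 25.05
position: [0.4816, 0.2067, 0.2211]
ee_rot: [0.999, 0.032, 0.001, 0.0]
ft_force: [0.5, -0.2, -0.1]
grip_width: 0.995
clock: 25.3
position: [0.4838, 0.2033, 0.2196]
ee_rot: [1.0, 0.029, 0.0, 0.0]
ft_force: [-0.6, -0.5, 0.0]
grip_width: 0.994
tub_r [[586. 262.]]
tin [[750. 240.]]
mat [[329. 207.]]
y [[614.  19.]]
[0.48375483 0.20330949 0.21956347] 0.005
tub [0.4815 0.2055 0.0635] 0.029787935582396223
shift [-0.0015 -0.0018  0.1989] rot [ 0.     0.    -0.002] q [ 0.32  0.22 -0.9   1.7   0.18  1.3  -2.13] psi 0.058 t 25.35
```

View pics/w14o.png

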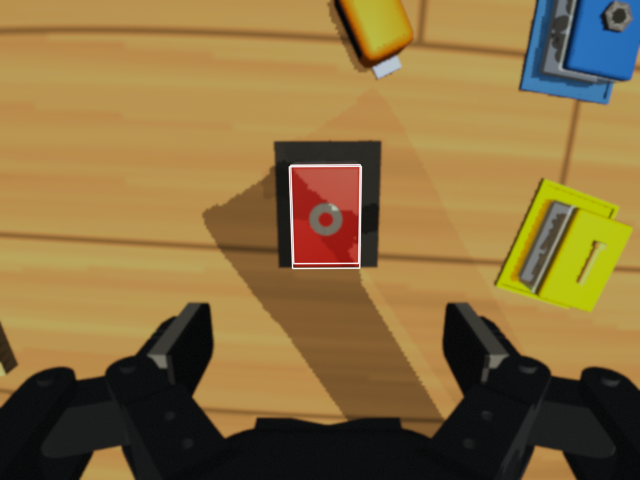

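The red tub is flat on the mat, yellow and blue in their trays. Picking up red.

```bash
python3 -m handwheel '[[[-0.0018,-0.002,0.045,0,0,-0.004,0.085],[-0.0018,-0.002,0.09,0,0,-0.004,0.085],[-0.0018,-0.002,0.13,0,0,-0.004,0.085],[-0.0018,-0.002,0.16,0,0,-0.004,0.085],[-0.0018,-0.002,0.182,0,0,-0.004,0.085],[-0.0018,-0.002,0.193,0,0,-0.004,0.085],[-0.0018,-0.002,0.199,0,0,-0.004,0.085],[-0.0018,-0.002,0.199,0,0,-0.004,0.085]]]' 40
python3 go.py 0.482 0.205 0.0205 0.06; python3 look.py w15
```

```text
clock: 26.35
position: [0.4813, 0.2062, 0.0206]
ee_rot: [0.999, 0.032, 0.0, -0.0]
ft_force: [-0.6, -0.3, 0.5]
grip_width: 0.995
shift [0.0006 0.0013 0.0001] rot [-0.    -0.     0.004] q [ 0.19  0.47 -0.8   1.9   0.41  0.94 -2.31] psi 0.064 t 26.35
tub_r [[832. 404.]]
tin [[649. 286.]]
mat [[338. 292.]]
y [[694.  53.]]
[0.48133726 0.20621914 0.02061546] 0.011
```

View pics/w15.png

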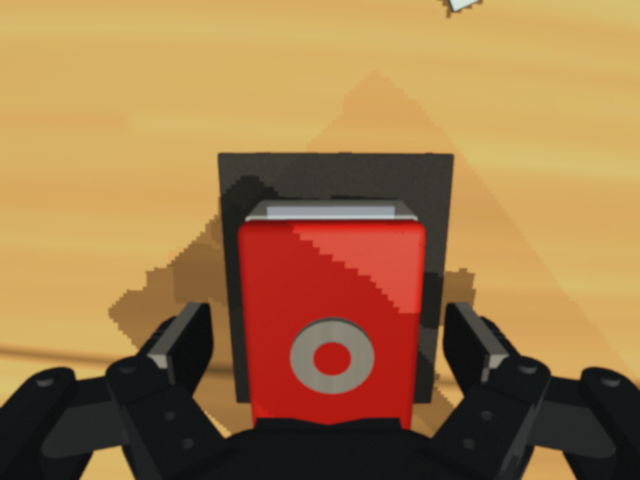

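```bash
python3 -m handwheel '[[[0,0.0012,0,0,0,0.003,0.075],[0,0.0012,0,0,0,0.003,0.06],[0,0.0012,0,0,0,0.003,0.05],[0,0.0012,0,0,0,0.003,0.05],[0,0.0012,0,0,0,0.003,0.05],[0,0.0012,0,0,0,0.003,0.05]]]' 40
python3 -m handwheel '[[[0,0,0,0,0,0,0.05],[0,0,-0.01,0,0,0,0.05],[0,0,-0.03,0,0,0,0.05],[0,0,-0.065,0,0,0,0.05],[0,0,-0.105,0,0,0,0.05],[0,0,-0.14,0,0,0,0.05],[0,0,-0.16,0,0,0,0.05],[0,0,-0.16,0,0,0,0.05]]]' 40
python3 go.py 0.655 -0.214 0.18 -0.245
```

```text
clock: 27.15
position: [0.4815, 0.2051, 0.0209]
ee_rot: [1.0, 0.03, 0.0, 0.0]
ft_force: [-1.6, -0.8, 5.3]
grip_width: 0.653
clock: 28.15
position: [0.4817, 0.2053, 0.1816]
ee_rot: [1.0, 0.03, 0.001, -0.0]
ft_force: [0.2, -0.8, -3.8]
grip_width: 0.648
shift [0.1476 0.429  0.002 ] rot [-0.    -0.002  0.306] q [ 0.31  0.25 -0.9   1.76  0.21  1.23 -2.16] psi 0.061 t 28.15
```

```bash
python3 -m handwheel '[[[0.008,0.02,0,0,0,0.02,0.05],[0.023,0.065,0,0,0,0.06,0.05],[0.04,0.115,0,0,0,0.1,0.05],[0.057,0.165,0,0,0,0.14,0.05],[0.074,0.215,0,0,0,0.18,0.05],[0.091,0.265,0,0,0,0.22,0.05],[0.108,0.315,0,0,0,0.26,0.05],[0.122,0.355,0,0,0,0.29,0.05]]]' 40
python3 go.py 0.655 -0.214 0.12 -0.245
```

```text
clock: 29.15
position: [0.6238, -0.146, 0.178]
ee_rot: [0.993, -0.116, -0.002, 0.0]
ft_force: [0.5, -0.2, -2.0]
grip_width: 0.651
shift [0.0462 0.0589 0.058 ] rot [0.001 0.003 0.012] q [ 0.63  0.48 -0.64  1.46  0.29  1.31 -1.84] psi -0.233 t 29.15
```

```bash
python3 -m handwheel '[[[0.025,0.032,0.005,0,0,0.008,0.05],[0.038,0.048,0.02,0,0,0.012,0.05],[0.0455,0.058,0.038,0,0,0.012,0.05],[0.0462,0.059,0.052,0,0,0.012,0.05],[0.0462,0.059,0.058,0,0,0.012,0.05],[0.0462,0.059,0.058,0,0,0.012,0.05]]]' 40
python3 go.py 0.6545 -0.2135 0.0285 -0.245; python3 look.py w16
```

```text
clock: 29.9
position: [0.6559, -0.2087, 0.1223]
ee_rot: [0.993, -0.12, -0.0, -0.0]
ft_force: [-0.2, -0.8, -1.3]
grip_width: 0.646
shift [-0.0002  0.005   0.0938] rot [-0.     0.     0.005] q [ 0.64  0.61 -0.59  1.38  0.34  1.26 -1.78] psi -0.24 t 29.9
tub_r [[155. 541.]]
tin [[333. 495.]]
mat [[-31. 492.]]
y [[ 19. 337.]]
[ 0.65587882 -0.20867898  0.12225679] 0.018
```

View pics/w16.png

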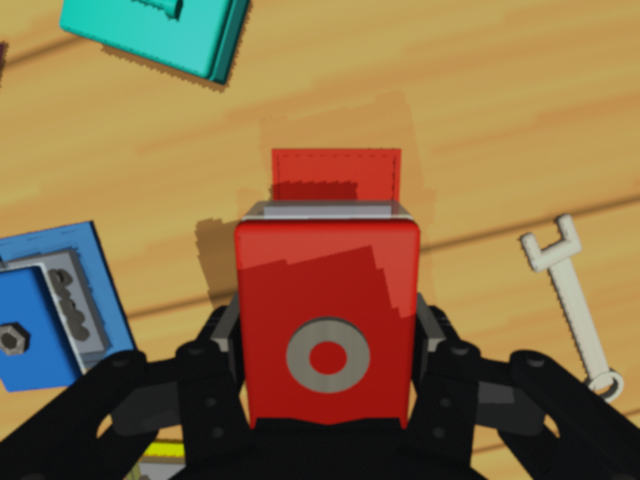

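The red tub is aligned above the red tray (272-401), about 5 mm off in y. Correct and lower.

```bash
python3 -m handwheel '[[[0,0.004,0.01,0,0,0.005,0.05],[0,0.0045,0.035,0,0,0.005,0.05],[0,0.0045,0.058,0,0,0.005,0.05],[0,0.0045,0.077,0,0,0.005,0.05],[0,0.0045,0.088,0,0,0.005,0.05],[0,0.0045,0.093,0,0,0.005,0.05],[0,0.0045,0.093,0,0,0.005,0.05]]]' 40
python3 go.py 0.6545 -0.2135 0.0205 -0.245; python3 look.py w17
```

```text
clock: 30.82
position: [0.6552, -0.2142, 0.0296]
ee_rot: [0.992, -0.123, 0.0, 0.0]
ft_force: [0.0, 0.5, -2.2]
grip_width: 0.646
shift [-0.0008 -0.0005  0.0091] rot [-0.    -0.    -0.001] q [ 0.63  0.7  -0.56  1.44  0.39  1.11 -1.81] psi -0.246 t 30.825
tub_r [[ 99. 673.]]
tin [[326. 653.]]
mat [[-95. 567.]]
y [[-119.  437.]]
[ 0.65519113 -0.21417958  0.02957376] 0.01
```

View pics/w17.png

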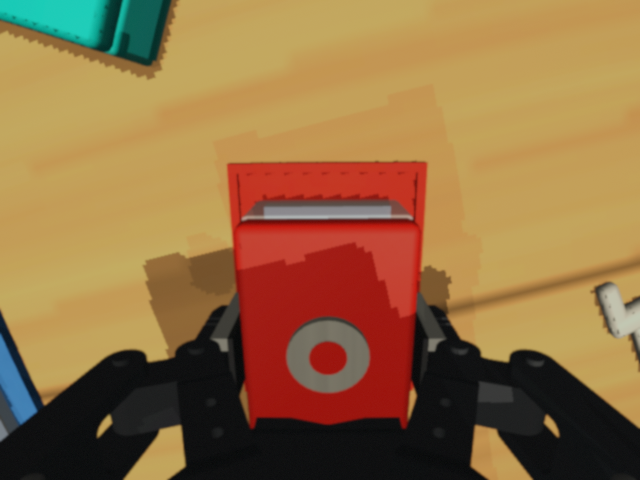

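```bash
python3 -m handwheel '[[[0,0,0.003,0,0,0,0.05],[0,0,0.0055,0,0,0,0.05],[0,0,0.0078,0,0,0,0.05],[0,0,0.0092,0,0,0,0.05],[0,0,0.0092,0,0,0,0.05]]]' 40
python3 go.py 0.6545 -0.2135 0.0205 -0.245
```

```text
clock: 31.5
position: [0.655, -0.2142, 0.0211]
ee_rot: [0.992, -0.123, -0.0, 0.0]
ft_force: [-5.0, 1.0, 4.4]
grip_width: 0.647
shift [-0.0006 -0.0006  0.0006] rot [ 0.    -0.    -0.001] q [ 0.63  0.71 -0.55  1.45  0.4   1.09 -1.81] psi -0.246 t 31.5
```

Contact of about 7 N. Release and rise.

```bash
python3 -m handwheel '[[[0,0,0,0,0,0,0.05],[0,0,0,0,0,0,0.062],[0,0,0,0,0,0,0.072],[0,0,0,0,0,0,0.085],[0,0,0,0,0,0,0.085],[0,0,0,0,0,0,0.085],[0,0,-0.02,0,0,0,0.085],[0,0,-0.06,0,0,0,0.085]]]' 40
python3 -m handwheel '[[[0,0,-0.04,0,0,0,0.085],[0,0,-0.09,0,0,0,0.085],[-0.02,0,-0.14,0,0,0,0.085],[-0.05,-0.03,-0.19,0,0,0,0.085],[-0.07,-0.06,-0.22,0,0,0,0.085],[-0.07,-0.08,-0.22,0,0,0,0.085],[-0.07,-0.08,-0.22,0,0,0,0.085]]]' 40
python3 look.py w18
python3 - <<'E'
from wfit import *
use("w18");N=("w18",)
c,V=fit0.cams["w18"]
T=dict(red=(.6538,-.2132,-.245),blue=(.6497,-.002,-.056),yellow=(.456,-.021,-.247))
D=[]
for k,t in T.items():
    p,f=fit0.fit(k,.084,.056,.041,.053,t,names=N);print(k,p.round(4),round(f,3));D+=[(lid(p),(255,255,255)),(tr(t),(0,255,0))]
draw("w18",D,"w18o")
cv2.imwrite("pics/scene9.png",manip.camera("scene"));cv2.imwrite("pics/side9.png",manip.camera("side"))
E
```

```text
clock: 32.5
position: [0.6542, -0.214, 0.0806]
ee_rot: [0.992, -0.123, -0.001, -0.0]
ft_force: [0.4, -0.3, 0.0]
grip_width: 0.998
clock: 33.38
position: [0.6068, -0.1179, 0.3008]
ee_rot: [0.993, -0.121, 0.0, 0.0]
ft_force: [-0.3, -0.9, -1.1]
grip_width: 1.0
tub_r [[276. 347.]]
tin [[404. 296.]]
mat [[113. 344.]]
y [[206. 187.]]
[ 0.60680583 -0.11790846  0.30075939] 0.041
red [ 0.6615 -0.2144 -0.2452] 0.332
blue [ 0.659  -0.0224 -0.0562] 0.353
yellow [ 0.4749 -0.0304 -0.009 ] 0.376
```

View pics/w18o.png

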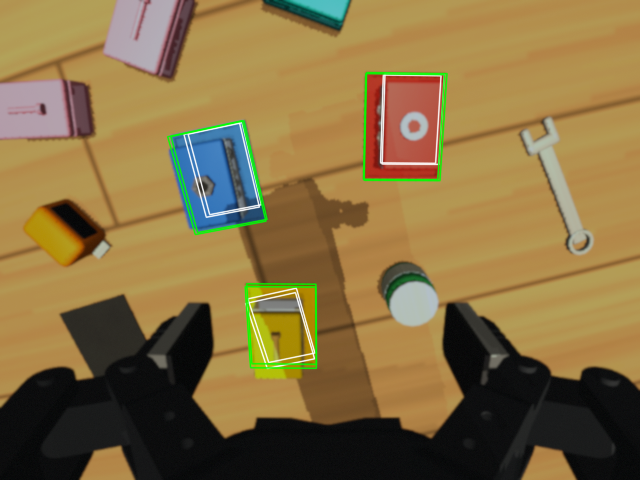

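View pics/side9.png

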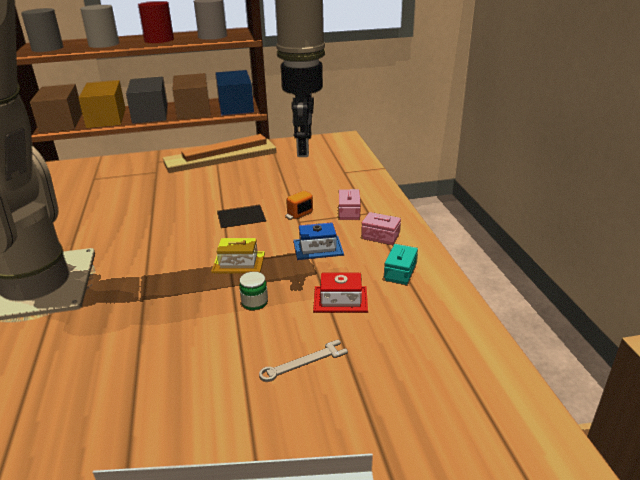

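Lid and tray share a colour, so the silhouette fit can't separate them and those three numbers are meaningless. Instead I'll overlay the lids predicted from the release poses.

Run:
```python
from wfit import *
use("w18")
T=dict(red=((.6541,-.214,-.246),(.6538,-.2132,-.245)),blue=((.6488,-.0013,-.056),(.6497,-.002,-.056)),yellow=((.456,-.0211,-.247),(.456,-.021,-.247)))
D=[]
for k,(p,t) in T.items(): D+=[(lid(p),(255,255,255)),(tr(t),(0,255,0))]
draw("w18",D,"w18q");im=cv2.imread("pics/w18q.png")
cv2.imwrite("pics/w18z.png",cv2.resize(im[60:390,160:460],None,fx=1.8,fy=1.8,interpolation=cv2.INTER_CUBIC))
```

```text
(no output)
```

View pics/w18z.png

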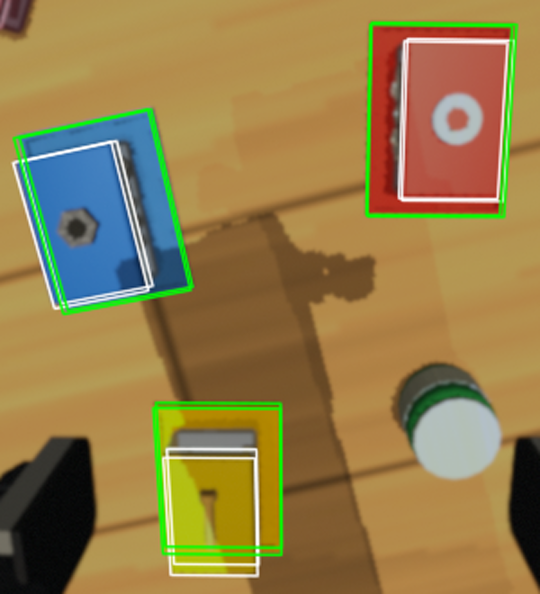

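Run:
```python
import cv2,numpy as np
a=cv2.imread("pics/side0.png");b=cv2.imread("pics/side9.png")
v=np.hstack([i[185:385,200:420] for i in(a,b)]);cv2.imwrite("pics/sidecmp.png",cv2.resize(v,None,fx=1.8,fy=1.8,interpolation=2))
```

```text
(no output)
```

View pics/sidecmp.png

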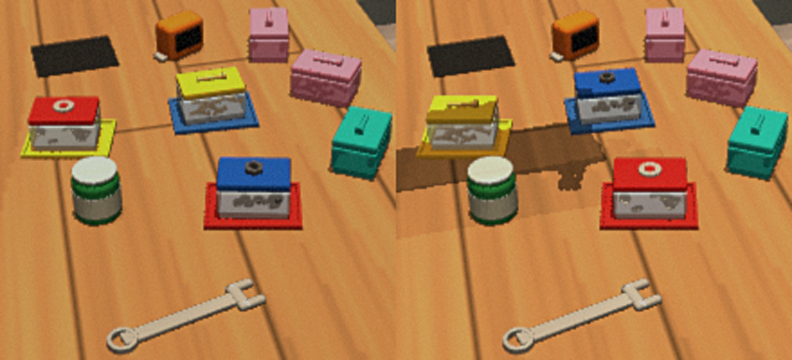

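The overlaid lids match the picture within about 2 mm. All tubs stand flat in their trays and the bystanders are unmoved. Handing in.

```bash
python3 -c "
from workcell import manip
print(manip.hand_in())"
```

```text
the job is handed in; nothing more can be done
None
```

The three tubs are in the trays of their lid colours and the job is handed in, at about 33.5 s of the 99 s allowed. No verdict was reported.

- **Moves:** I parked the red tub on the middle of the mat. Then I moved yellow to the yellow tray, blue to the blue tray, and red from the mat to the red tray. Each tub was lowered until it touched lightly (at most about 15 N of extra force) and let go there.
- **Mat check:** a fresh camera fit put the red tub within about 1 mm of the mat's fitted centre.
- **Final checks:** lid outlines drawn from the release poses match the last wrist picture to about 2 mm. They put each tub within about 2 mm of its tray's centre and about 1° of its direction. The side view shows all three flat. The tin, tape measure and wrench look unmoved between the first and last side pictures.
- **Failed check:** the final automatic colour fit gave wrong positions, up to about 20 mm and 14° off for yellow, because each lid now has the same colour as its tray. I set those numbers aside and relied on the overlay.

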